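# Fetch the ring gear from behind the shaft and carrier

### The arm

A 6-joint arm with a two-finger parallel gripper is mounted at the origin on the work surface. World frame = base frame: x ahead of the robot, y to its left, z up, the work surface at z = 0. Lengths are in m, angles in rad, forces in N, time in s.
With the tool pointing down it reaches from about 0.325 to 0.775 m from the base axis. Payload 5.5 kg.
Tool frame: the origin (TCP) lies on the centre line of the jaws, within the pads' length; the fingertips stand 11 mm ahead of it and the grasp point (between the pads) lies 8 mm behind it; z points along the fingers, x is the direction in which the jaws open and shut, and the axes are right-handed (so a half turn about z gives the same grasp; the last joint's range is limited). The gripper opens to 85 mm and grips with 20 to 120 N. Pads are 22 mm wide; open, the fingers measure 114 mm over their backs; the gripper's body (76 mm by 85 mm) begins 54 mm behind the grasp point. The pads swing forward as they close: fully open they stand 13 mm farther back than shut.
Start: joints at [1.202, 0.091, 1.231, -0, 1.82, -0.057], TCP at [0.184, 0.571, 0.242] pointing down, gripper open.
Joint ranges: [-2.87, 2.87], [-0.86, 2.18], [0.17, 2.46], [-1.51, 4.65], [0.06, 2.69], [-2.65, 2.65]. Speed limits (rad/s): [2.57, 2.57, 3.01, 3.14, 3.14, 3.14].

### API

Orientations are given as a unit quaternion [w, x, y, z].
In Python, from cell import * gives the robot as it stands.
- The arm moves only by the tool send_rows, never from a script. Its argument "deltas" is text: rows parted by semicolons, each of 7 numbers parted by spaces: the shift along the tool's x, y, z in mm, then the turn, a rotation vector about the tool's x, y, z in rad, then the opening, from 0 (shut) to 1 (fully open). In form: x y z rx ry rz claw; .... A call has 1 to 12 rows; each row shifts and turns the commanded pose from where the row before left it, along the tool's axes as they then stand; what a row does not reach is not made up. A row lasts 1/12 s, in which the tool goes at most 41.7 mm and 7.16 degrees, less where a joint would pass 70% of its speed; a pose out of reach is approached as far as the arm can. A call is refused whole if a number of a shift passes 41.7 or a number of a turn 0.125, either way. A call with a gripper value outside its range is refused whole. The fingers move at their own pace and stop on an object; the grip force is fixed at half the most. Time passes only in rows, so rows that do not move let the fingers close. It gives the time, the measured TCP pose, the force and the opening at its end, in the units of the state.
- state(): the state, without advancing time (a new reading comes with each control period).
- read_camera(name): name is "scene" or "top" or "wrist"; returns a dict with "image" (480x640x3 uint8, blue, green, red), "z_map" (480x640 float32, m along the optical axis (not along the pixel's ray), 0 where there is no reading), "fx", "fy", "cx", "cy" (pixels), "position" and "rotation" of the camera in the world. Camera axes: x right, y down, z forward; pixel columns grow to the right and rows downward; lengths in m; the calibration is good to about 2 mm. A picture is of the moment at which its call begins.
- hand_in(): hands the job in, once; it reports no verdict.
The state is a dict: "clock": time; "q": joint angles; "joint_vel": joint speeds; "joint_efforts": joint torques, N m; "tool_pos": TCP position; "tool_rot": TCP orientation; "wrist_force": force on the tool from outside, world axes, zero at the start; "wrist_torque": the same for the moment, N m; "gripper_width": finger opening in m.
Only numpy, scipy, OpenCV 4.12 (cv2) and the standard library are available. Lean on these libraries where they do the work, as an engineer would, in place of code of your own. Each camera call takes 0.05 s, during which the arm holds its last target.

### The job

The ring gear at the back of the grey parts rack is wanted on the aluminium gear-case cover, but the pinion shaft and the bearing carrier stand in front of it: first set both of them upright in the empty steel tray. Then seat the gear flat on the cover's round boss, with its bore over the spigot, and only after that put the shaft and the carrier back upright in the rack, each on the spot where it stood at the start. Leave the oil bottle and the jar where they are.

Things in the scene. Friction and masses are not known exactly. Their poses are not given: they have to be found in the camera images.
- shaft: Steel pinion shaft, loose, about 0.45 kg, standing upright on its toothed end: toothed foot 50 mm diameter, 30 mm high, above it a smooth round stem 24 mm diameter up to 100 mm total height (grip the stem). Origin: centre of underside, z up along the stem. It stands in the front part of the rack, left or right, beside the carrier, about 60 mm between their centres.
- carrier: Aluminium bearing carrier, loose, about 0.4 kg, standing upright: square foot 46 x 46 mm and 30 mm high, above it a round sleeve 30 mm in diameter up to 85 mm total height, dark bore in its top (grip the sleeve from outside). Origin at the centre of the underside, z up. It stands in the front part of the rack, on the other side from the shaft.
- gear: Steel ring gear, loose, about 0.4 kg, lying flat: 56 mm diameter over the teeth, 32 mm high, through bore 30 mm. Origin: centre of underside, z up along the bore. It lies in the rack's narrow back bay with only 7 to 13 mm to the side walls: grip it across its diameter along the rack's x axis (about 40 mm is free behind it, and the front once shaft and carrier are gone).
- rack: Low grey steel rack, fixed, 176 (its x) x 160 mm (its y). Origin: centre of underside; x points from the open front (robot side) to the back wall. Floor 6 mm thick, wall tops 36 mm above the table. Front part (x -88 to -10 mm) 150 mm wide. Back bay (x -10 to +82 mm) 76 mm wide, in the middle; gear near x +13, shaft and carrier near x -50, y +30/-30 mm. Bushes in side pockets: not part of the job.
- tray: Empty open stainless steel tray, fixed, 220 mm (its x) by 124 mm (its y), walls 24 mm high and 4 mm thick, floor 4 mm thick. Origin at the centre of the underside, z up. Side area for the shaft and the carrier; it lies to the left or to the right of the rack, the cover on the other side.
- cover: Aluminium gear-case cover, fixed, lying flat: plate 170 (its x) x 120 mm (its y), 12 mm thick, four corner bolts rising to 15 mm. Origin: centre of underside, z up. At its centre a round boss 64 mm diameter, top 20 mm above the table, and on it a spigot 12 mm diameter that rises another 12 mm (tip 32 mm above the table). The gear goes on the boss, over the spigot.
- oil_bottle: Bystander: grey plastic oil bottle, 56 mm diameter, 150 mm high, loose, standing behind the rack. Origin at the centre of the underside. Not to be moved.
- jar: Bystander: amber glass jar with steel lid, 60 mm diameter, 85 mm high, loose, standing behind the rack. Origin at the centre of the underside. Not to be moved.
Mind the look-alikes: they are no part of the job. What is shaped like the shaft but purple or turquoise is not meant. What is shaped like the carrier but green is not meant.

How it is judged:
By the outcome, as a careful person would: the job done as asked, in the order asked, and still so for the second after the job is handed in, with the robot touching nothing.
It also fails if it takes over 128 s, if anything falls off the work surface, if the arm or the gripper's body presses on something with over 40 N, if the wrist force passes 120 N, or if a joint passes its speed limit or range.

## Working session

There is one attempt and no reset: what is moved stays moved. The work goes in short steps, Python scripts to look and compute and a tool call to move; the robot and the scene stay as the last step left them, time stands still between calls to the robot, and variables do not carry over. Pictures are saved under pics/ and viewed, and the job is handed in when it is done.

Besides the shell and the picture viewer there is one more tool, called after "Request:" as name(argument=value, ...) on one line, values as JSON. send_rows: Moves the arm, as the interface text tells. Its arguments: {"type":"object","properties":{"deltas":{"type":"string"}},"required":["deltas"]}

```bash
mkdir -p pics; ls
python3 - <<'E'
from cell import *
import cv2,numpy as np
s=state();print({k:np.round(v,3).tolist() for k,v in s.items()})
for n in("scene","top"):
    c=read_camera(n);cv2.imwrite(f"pics/{n}0.png",c["image"]);np.savez(f"{n}0.npz",**c);print(n,c["fx"],c["cx"],c["cy"],c["position"],np.round(c["rotation"],3).tolist())
E
```

```text
pics
{'clock': 0.0, 'q': [1.202, 0.092, 1.232, 0.0, 1.82, -0.057], 'joint_vel': [-0.0, 0.001, -0.001, -0.002, -0.001, 0.001], 'joint_efforts': [-0.003, -45.874, -41.802, -0.0, 0.012, 0.0], 'tool_pos': [0.184, 0.571, 0.241], 'tool_rot': [0.001, 0.808, 0.589, -0.001], 'wrist_force': [-0.374, -0.161, -0.01], 'wrist_torque': [0.043, -0.034, 0.034], 'gripper_width': 0.085}
scene 487.1320201666254 318.35574044059615 241.36908955147584 [ 1.04494657 -0.13650362  0.77884366] [-0.225, 0.757, 0.589, -0.172]
top 588.9479496612245 316.0411398956168 242.57439808540278 [0.34837696 0.02178129 1.04832161] [0.077, -0.67, 0.733, -0.088]
```

View pics/top0.png

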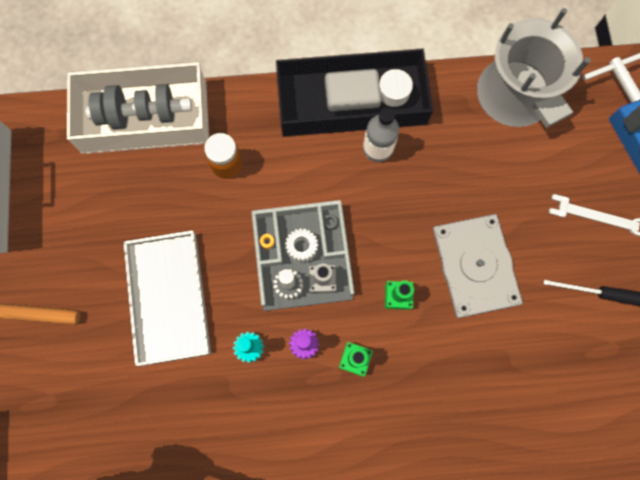

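View pics/scene0.png

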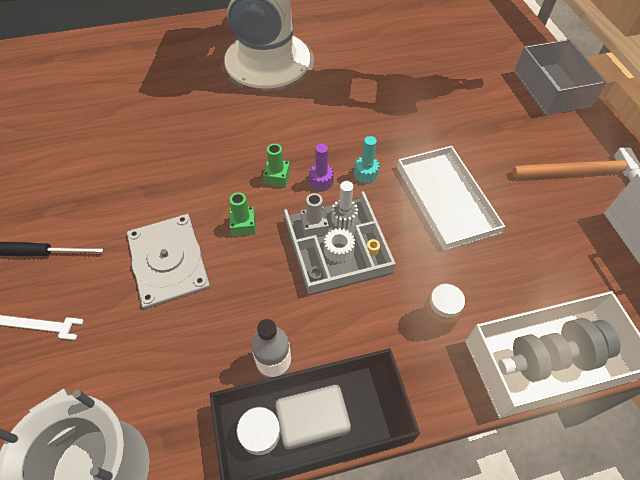

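```bash
cat > h.py <<'E'
import numpy as np,cv2
from scipy.spatial.transform import Rotation as R
def rot(c):
    q=np.asarray(c["rotation"]); return R.from_quat([q[1],q[2],q[3],q[0]]).as_matrix() if q.size==4 else q
def cloud(c):
    z=c["z_map"];v,u=np.mgrid[:480,:640]
    P=np.stack([(u-c["cx"])/c["fx"]*z,(v-c["cy"])/c["fy"]*z,z],-1)
    W=P@rot(c).T+np.asarray(c["position"]); W[z==0]=np.nan; return W
def proj(c,p):
    q=(np.asarray(p)-c["position"])@rot(c); return q[...,0]/q[...,2]*c["fx"]+c["cx"],q[...,1]/q[...,2]*c["fy"]+c["cy"]
def pix(c,u,v,z):
    d=rot(c)@np.array([(u-c["cx"])/c["fx"],(v-c["cy"])/c["fy"],1]);p=np.asarray(c["position"]);return p+d*(z-p[2])/d[2]
E
python3 - <<'E'
from h import *
for n in("top","scene"):
    c=np.load(n+"0.npz");W=cloud(c)
    print(n)
    tb=W[300:460:8,80:380:8] if n=="top" else W[100:140,100:600:8]
    print("table z",np.nanmedian(W[...,2]))
    bx={"shaft":(265,262,310,300),"carrier":(305,260,340,296),"gear":(283,225,322,262),"cover":(430,212,524,320),"tray":(120,228,214,368),"bottle":(355,100,405,165),"jar":(200,130,245,175)} if n=="top" else {"shaft":(330,178,360,230),"carrier":(298,190,330,230),"gear":(322,225,358,258),"cover":(120,210,215,310),"bottle":(245,315,295,380),"jar":(425,280,470,325)}
    for k,(a,b,e,f) in bx.items():
        w=W[b:f,a:e].reshape(-1,3);w=w[np.isfinite(w[:,2])]
        h=np.histogram(w[:,2],bins=np.arange(-.01,.17,.005));
        zt=np.percentile(w[:,2],99.5);m=w[w[:,2]>zt-.005]
        print(k,"ztop",zt.round(4),"mean",m.mean(0).round(4),"mid",((m.max(0)+m.min(0))/2).round(4),"ext",np.ptp(m,0).round(3),len(m))
c=np.load("top0.npz")
for n,(a,b,e,f),s in(("rack",(240,190,365,315),6),("cover",(425,205,530,325),5)):
    cv2.imwrite(f"pics/{n}_crop.png",cv2.resize(c["image"][b:f,a:e],None,fx=s if s*(f-b)<=600 else 4.8,fy=s if s*(f-b)<=600 else 4.8,interpolation=cv2.INTER_CUBIC))
E
```

```text
top
table z 0.0006404262692709661
shaft ztop 0.1085 mean [0.5199 0.0499 0.1063] mid [0.5202 0.0504 0.1072] ext [0.023 0.023 0.007] 155
carrier ztop 0.0944 mean [ 0.5248 -0.0102  0.0919] mid [ 0.5252 -0.0105  0.0928] ext [0.028 0.027 0.007] 209
gear ztop 0.0422 mean [0.5868 0.0199 0.0389] mid [0.5877 0.0158 0.0403] ext [0.054 0.064 0.006] 343
cover ztop 0.0243 mean [ 0.5276 -0.2907  0.0219] mid [ 0.522  -0.2885  0.0276] ext [0.141 0.113 0.017] 664
tray ztop 0.0271 mean [0.5159 0.2673 0.0246] mid [0.5194 0.2654 0.0259] ext [0.227 0.139 0.008] 807
bottle ztop 0.152 mean [ 0.7678 -0.1391  0.15  ] mid [ 0.7683 -0.1395  0.1508] ext [0.025 0.025 0.007] 181
jar ztop 0.089 mean [0.7617 0.1476 0.0859] mid [0.7622 0.1476 0.0875] ext [0.053 0.052 0.007] 498
scene
table z 0.0011411426095321309
shaft ztop 0.1082 mean [0.5231 0.0505 0.1063] mid [0.5217 0.0506 0.1067] ext [0.025 0.023 0.007] 115
carrier ztop 0.0936 mean [ 0.528  -0.0096  0.0917] mid [ 0.5269 -0.0094  0.0917] ext [0.03  0.029 0.006] 180
gear ztop 0.0414 mean [0.5897 0.0212 0.0385] mid [0.5825 0.0239 0.0392] ext [0.071 0.078 0.006] 423
cover ztop 0.0238 mean [ 0.5311 -0.2899  0.0214] mid [ 0.5258 -0.2872  0.0271] ext [0.134 0.117 0.016] 775
bottle ztop 0.1517 mean [ 0.7713 -0.1382  0.1503] mid [ 0.7708 -0.1382  0.1501] ext [0.026 0.025 0.006] 269
jar ztop 0.0878 mean [0.7653 0.1484 0.0854] mid [0.7646 0.149  0.0863] ext [0.052 0.053 0.007] 789
```

Run:
```python
from h import *
# orthorectified image from top, plane z, 0.5mm/px  (image up=+x, left=+y)
c=np.load("top0.npz")
def ortho(z,x0,x1,y0,y1,s=0.0005):
    xs=np.arange(x1,x0,-s);ys=np.arange(y1,y0,-s)
    X,Y=np.meshgrid(xs,ys,indexing="ij");P=np.stack([X,Y,np.full_like(X,z)],-1)
    u,v=proj(c,P);return cv2.remap(c["image"],u.astype(np.float32),v.astype(np.float32),cv2.INTER_CUBIC)
print([pix(c,u,v,z).round(3).tolist() for u,v,z in((287,275,.1),(322,268,.085),(301,244,.038),(480,263,.032),(167,298,.024),(303,255,.036))])
```

```text
[[0.523, 0.049, 0.1], [0.532, -0.01, 0.085], [0.587, 0.022, 0.038], [0.526, -0.289, 0.032], [0.515, 0.263, 0.024], [0.568, 0.02, 0.036]]
```

View pics/rack_crop.png

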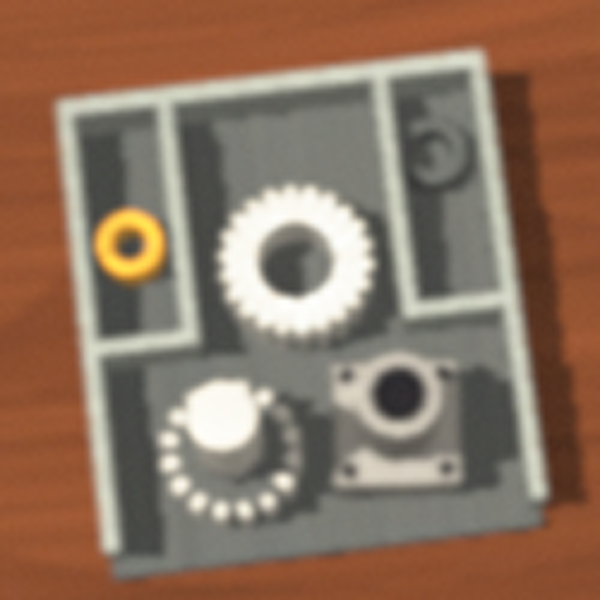

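View pics/cover_crop.png

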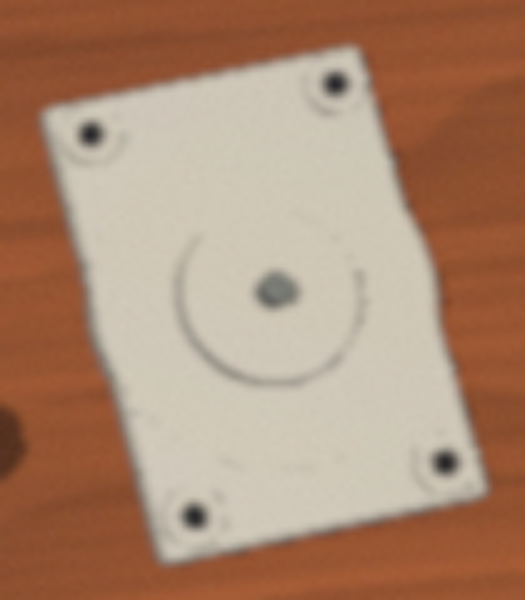

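Run:
```python
from h import *
c=np.load("top0.npz")
f=lambda x,y,z,a=240,b=190,s=4.8:pix(c,a+(x+.5)/s-.5,b+(y+.5)/s-.5,z)
print("shaft",f(222,413,.106).round(4),"carrier",f(400,395,.091).round(4),"gear",f(296,262,.038).round(4))
k=[f(57,100,.036),f(486,50,.036),f(548,500,.036),f(105,553,.036)]
fl=[f(118,577,.006),f(547,527,.006)]
k=np.array(k);print(k.round(4).tolist(),np.array(fl).round(4).tolist())
bk=k[0]-k[1];print("rack yaw from back",np.degrees(np.arctan2(-bk[0],bk[1])),np.linalg.norm(bk));
for a,b in((0,3),(1,2)):
    d=k[a]-k[b];print(np.degrees(np.arctan2(d[1],d[0])),np.linalg.norm(d))
d=np.array(fl[0]-fl[1]);print(np.degrees(np.arctan2(-d[0],d[1])),np.linalg.norm(d),"centre",(k[0]+k[1]+fl[0]+fl[1])/4)
g=lambda x,y,z:f(x,y,z,425,205,5)
print("spigot",g(277,290,.032),"bosscirc",g(270,292,.02)); b=np.array([g(91,133,.015),g(336,83,.015),g(446,461,.015),g(194,516,.015)]);print("bolts",b.round(4).tolist(),b.mean(0))
d=b[0]-b[3];print(np.degrees(np.arctan2(d[1],d[0])));d=b[1]-b[2];print(np.degrees(np.arctan2(d[1],d[0])))
# tray via brightness corners
t=np.array([pix(c,u,v,.024) for u,v in((124,241),(193,232),(210,354),(137,364))]);print("tray",t.round(3).tolist(),t.mean(0))
d=t[0]-t[3];print(np.degrees(np.arctan2(d[1],d[0])))
```

```text
shaft [0.5208 0.0506 0.106 ] carrier [ 0.5243 -0.0104  0.091 ] gear [0.5869 0.0212 0.038 ]
[[0.6572, 0.1046, 0.036], [0.6623, -0.0567, 0.036], [0.4913, -0.0618, 0.036], [0.4866, 0.0986, 0.036]] [[0.4814, 0.0967, 0.006], [0.4856, -0.0629, 0.006]]
rack yaw from back 1.8016038096484657 0.16134714550752385
2.0172149092121017 0.1706626536103867
1.7314895732028441 0.17102672756331108
1.4789456682422897 0.15964491518525947 centre [0.57160839 0.02045802 0.021     ]
spigot [ 0.52678102 -0.28959393  0.032     ] bosscirc [ 0.52839282 -0.29066854  0.02      ]
bolts [[0.5934, -0.2365, 0.015], [0.604, -0.3282, 0.015], [0.4633, -0.3448, 0.015], [0.4521, -0.2531, 0.015]] [ 0.52819638 -0.29065424  0.015     ]
6.681283430247039
6.7393490335085
tray [[0.625, 0.336, 0.024], [0.63, 0.213, 0.024], [0.412, 0.193, 0.024], [0.407, 0.317, 0.024]] [0.51832166 0.26476938 0.024     ]
4.868793012918463
```

```bash
cat >> h.py <<'E'
def yaw(s):
    w,x,y,z=s["tool_rot"];X=R.from_quat([x,y,z,w]).as_matrix();return X
def plan(s,tgt,ydeg,n):
    X=yaw(s);p=np.array(s["tool_pos"]);psi=np.arctan2(X[1,0],X[0,0]);d=(psi-np.radians(ydeg)+np.pi)%(2*np.pi)-np.pi;dt=d/n
    A=np.zeros((2,2))
    for k in range(n):
        a=psi-k*dt;A+=np.array([[np.cos(a),np.sin(a)],[np.sin(a),-np.cos(a)]])
    xy=np.linalg.solve(A,(np.array(tgt)-p)[:2])*1000
    # tilt
    tz=-X[:,2]; tilt=R.from_matrix(X).as_matrix()
    print(f"pos {p.round(4)} yaw {np.degrees(psi):.2f} zaxis {X[:,2].round(4)} | per row x {xy[0]:.2f} y {xy[1]:.2f} z {(p[2]-tgt[2])*1000/n:.2f} rz {dt:.4f} n={n}; total x {xy[0]*n:.1f} y {xy[1]*n:.1f} z {(p[2]-tgt[2])*1000:.1f}", "F",np.round(s["wrist_force"],1),"t",round(s["clock"],2),"w",round(s["gripper_width"],4))
E
cat > p.py <<'E'
import sys
from cell import *
from h import *
a=list(map(float,sys.argv[1:])); plan(state(),a[:3],a[3],int(a[4]))
E
python3 p.py .53 .02 .242 1.8 20
```

```text
pos [0.184  0.5708 0.2413] yaw 72.14 zaxis [-6.0e-04 -1.7e-03 -1.0e+00] | per row x -3.98 y 34.43 z -0.04 rz 0.0614 n=20; total x -79.6 y 688.5 z -0.7 F [-0.3 -0.5  0.2] t 0.1 w 0.0857
```

Request:
send_rows(deltas="-4 34.4 0 0 0 0.0614 1;-4 34.4 0 0 0 0.0614 1;-4 34.4 0 0 0 0.0614 1;-4 34.4 0 0 0 0.0614 1;-4 34.4 0 0 0 0.0614 1;-4 34.4 0 0 0 0.0614 1;-4 34.4 0 0 0 0.0614 1;-4 34.4 0 0 0 0.0614 1;-4 34.4 0 0 0 0.0614 1;-4 34.4 0 0 0 0.0614 1")

```text
clock: 0.93
tool_pos: [0.4449, 0.349, 0.2415]
tool_rot: [0.0, 0.949, 0.315, -0.001]
wrist_force: [-0.3, -0.2, 0.5]
gripper_width: 0.0856
```

Request:
send_rows(deltas="-4 34.4 0 0 0 0.0614 1;-4 34.4 0 0 0 0.0614 1;-4 34.4 0 0 0 0.0614 1;-4 34.4 0 0 0 0.0614 1;-4 34.4 0 0 0 0.0614 1;-4 34.4 0 0 0 0.0614 1;-4 34.4 0 0 0 0.0614 1;-4 34.4 0 0 0 0.0614 1;-4 34.4 0 0 0 0.0614 1;-4 34.4 0 0 0 0.0614 1;0 0 0 0 0 0 1;0 0 0 0 0 0 1")

```text
clock: 1.93
tool_pos: [0.5292, 0.0187, 0.2418]
tool_rot: [-0.0, 1.0, 0.014, -0.0]
wrist_force: [0.2, 0.2, -0.5]
gripper_width: 0.0853
```

Run:
```python
from cell import *
from h import *
c=read_camera("wrist");cv2.imwrite("pics/w1.png",c["image"]);np.savez("w1.npz",**c);print(c["fx"],c["position"])
s=state();plan(s,(.522,.0505,.072),1.8,12)
W=cloud(c)
for k,p,r in(("shaft",(.522,.0505,.106),.03),("carrier",(.526,-.01,.091),.03)):
    m=(np.hypot(W[...,0]-p[0],W[...,1]-p[1])<r)&(abs(W[...,2]-p[2])<.006)
    w=W[m];print(k,len(w),w.mean(0).round(4) if len(w) else "",((w.max(0)+w.min(0))/2).round(4) if len(w) else "", proj(c,p))
```

```text
340.00177200992084 [0.5275696  0.09915772 0.37218064]
pos [0.5292 0.02   0.2419] yaw 1.72 zaxis [-8.e-04  5.e-04 -1.e+00] | per row x -0.52 y -2.56 z 14.16 rz -0.0001 n=12; total x -6.2 y -30.8 z 169.9 F [0.5 0.  0.2] t 1.98 w 0.0852
shaft 698 [0.5214 0.0519 0.1047] [0.5213 0.0515 0.1034] (np.float64(314.24108066789114), np.float64(197.1303346369691))
carrier 837 [ 0.5258 -0.0083  0.0898] [ 0.5257 -0.009   0.0886] (np.float64(317.839329262006), np.float64(261.9819042613145))
```

View pics/w1.png

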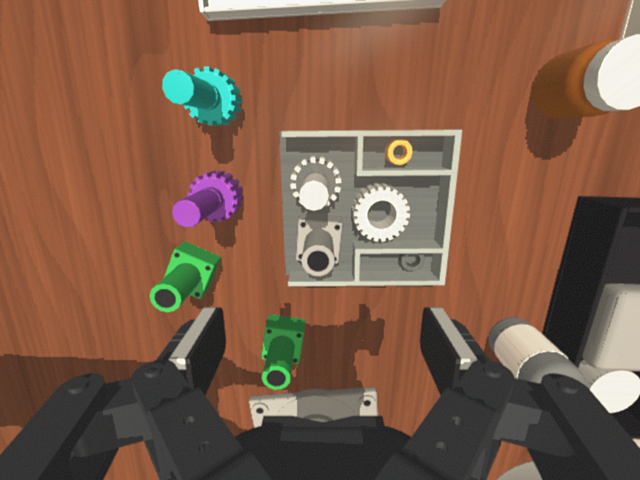

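Request:
send_rows(deltas="-1.7 -7.8 10 0 0 0 1;-1.7 -7.8 10 0 0 0 1;-1.6 -7.8 10 0 0 0 1;-1.6 -7.9 10 0 0 0 1;0 0 25 0 0 0 1;0 0 25 0 0 0 1;0 0 25 0 0 0 1;0 0 25 0 0 0 1;0 0 15 0 0 0 1;0 0 10 0 0 0 1;0 0 5 0 0 0 1;0 0 0 0 0 0 1")

```text
clock: 2.98
tool_pos: [0.5209, 0.0521, 0.0709]
tool_rot: [-0.0, 1.0, 0.016, -0.001]
wrist_force: [-0.7, -0.4, 1.1]
gripper_width: 0.0854
```

Run:
```python
from cell import *
from h import *
c=read_camera("wrist");cv2.imwrite("pics/w2.png",c["image"])
plan(state(),(.5217,.0511,.072),1.8,1)
```

```text
pos [0.5216 0.0519 0.0723] yaw 1.82 zaxis [-2.e-04  0.e+00 -1.e+00] | per row x 0.04 y 0.84 z 0.25 rz 0.0004 n=1; total x 0.0 y 0.8 z 0.3 F [ 0.4 -0.5  0.7] t 3.03 w 0.0855
```

View pics/w2.png

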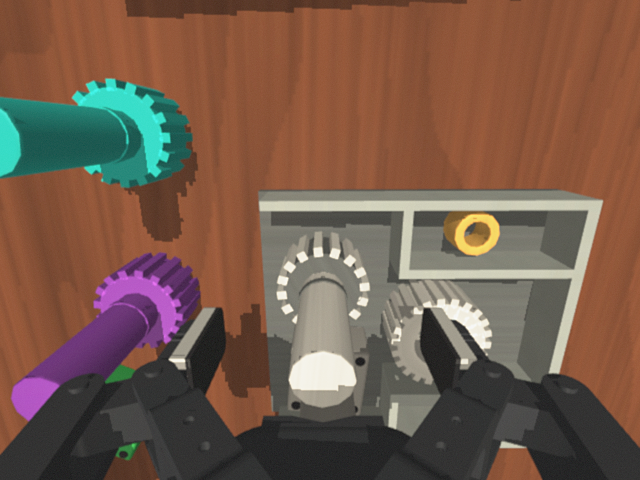

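Request:
send_rows(deltas="0 0 0 0 0 0 0;0 0 0 0 0 0 0;0 0 0 0 0 0 0;0 0 0 0 0 0 0;0 0 0 0 0 0 0;0 0 0 0 0 0 0;0 0 0 0 0 0 0;0 0 0 0 0 0 0;0 0 0 0 0 0 0;0 0 0 0 0 0 0")

```text
clock: 3.87
tool_pos: [0.5218, 0.0514, 0.0728]
tool_rot: [0.0, 1.0, 0.016, 0.0]
wrist_force: [-3.7, 0.3, 4.5]
gripper_width: 0.0229
```

```bash
python3 p.py .5217 .0511 .072 1.8 1;python3 p.py .5217 .0511 .072 1.8 1
```

```text
pos [0.5218 0.0514 0.0728] yaw 1.78 zaxis [ 2.e-04 -0.e+00 -1.e+00] | per row x -0.07 y 0.27 z 0.84 rz -0.0004 n=1; total x -0.1 y 0.3 z 0.8 F [-3.7  0.3  4.5] t 3.87 w 0.0229
pos [0.5218 0.0514 0.0728] yaw 1.78 zaxis [ 2.e-04 -0.e+00 -1.e+00] | per row x -0.07 y 0.27 z 0.84 rz -0.0004 n=1; total x -0.1 y 0.3 z 0.8 F [-3.7  0.3  4.5] t 3.87 w 0.0229
```

Request:
send_rows(deltas="0 0 -10 0 0 0 0;0 0 -20 0 0 0 0;0 0 -25 0 0 0 0;0 0 -25 0 0 0 0;0 0 -20 0 0 0 0;0 0 0 0 0 0 0")

```text
clock: 4.37
tool_pos: [0.5235, 0.0515, 0.1769]
tool_rot: [-0.0, 1.0, 0.016, 0.004]
wrist_force: [0.1, 0.5, -2.9]
gripper_width: 0.0226
```

```bash
python3 p.py .57 .269 .172 1.8 8
```

```text
pos [0.5235 0.0515 0.1769] yaw 1.78 zaxis [ 7.1e-03  3.0e-04 -1.0e+00] | per row x 6.66 y -26.99 z 0.61 rz -0.0000 n=8; total x 53.3 y -216.0 z 4.9 F [ 0.1  0.5 -2.9] t 4.37 w 0.0226
```

Request:
send_rows(deltas="3 -14 0 0 0 0 0;7 -27 0 0 0 0 0;8 -30 0 0 0 0 0;8 -30 0 0 0 0 0;8 -30 0 0 0 0 0;8 -30 0 0 0 0 0;7 -27 0 0 0 0 0;4 -18 0 0 0 0 0;2 -10 0 0 0 0 0;0 0 0 0 0 0 0;0 0 0 0 0 0 0;0 0 0 0 0 0 0")

```text
clock: 5.37
tool_pos: [0.5699, 0.2678, 0.1713]
tool_rot: [0.001, 1.0, 0.015, -0.001]
wrist_force: [1.3, -0.3, -4.7]
gripper_width: 0.0227
```

```bash
python3 p.py .57 .269 .0705 1.8 8
python3 - <<'E'
from cell import *
from h import *
c=read_camera("wrist");cv2.imwrite("pics/w3.png",c["image"])
E
```

```text
pos [0.5699 0.2678 0.1713] yaw 1.72 zaxis [-0.0013 -0.0013 -1.    ] | per row x 0.02 y -0.15 z 12.60 rz -0.0002 n=8; total x 0.2 y -1.2 z 100.8 F [ 1.3 -0.3 -4.7] t 5.37 w 0.0227
```

View pics/w3.png

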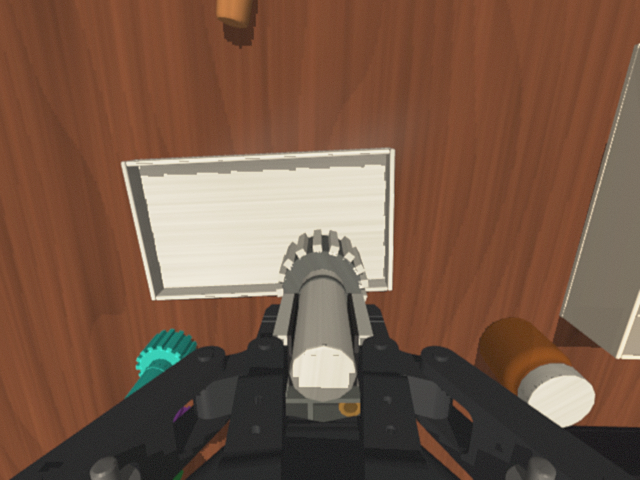

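Request:
send_rows(deltas="0 -1 10 0 0 0 0;0 0 25 0 0 0 0;0 0 25 0 0 0 0;0 0 20 0 0 0 0;0 0 12 0 0 0 0;0 0 5 0 0 0 0;0 0 2 0 0 0 0;0 0 1 0 0 0 0;0 0 1 0 0 0 0;0 0 0 0 0 0 0")

```text
clock: 6.25
tool_pos: [0.5708, 0.2703, 0.0729]
tool_rot: [-0.0, 1.0, 0.015, 0.001]
wrist_force: [-0.6, -0.7, -4.5]
gripper_width: 0.0222
```

Request:
send_rows(deltas="0 0 1 0 0 0 0;0 0 0 0 0 0 0")

```text
clock: 6.42
tool_pos: [0.5703, 0.2702, 0.0711]
tool_rot: [-0.0, 1.0, 0.016, 0.001]
wrist_force: [-0.6, -0.3, -5.0]
gripper_width: 0.0225
```

Request:
send_rows(deltas="0 0 0.5 0 0 0 0;0 0 0 0 0 0 0")

```text
clock: 6.58
tool_pos: [0.5703, 0.2702, 0.0709]
tool_rot: [-0.0, 1.0, 0.016, 0.001]
wrist_force: [-1.7, -0.6, -0.5]
gripper_width: 0.0227
```

Request:
send_rows(deltas="0 0 0 0 0 0 0.6;0 0 0 0 0 0 1;0 0 0 0 0 0 1;0 0 0 0 0 0 1;0 0 0 0 0 0 1;0 0 -10 0 0 0 1;0 0 -20 0 0 0 1;0 0 -30 0 0 0 1;0 0 -30 0 0 0 1;0 0 -20 0 0 0 1;0 0 0 0 0 0 1")

```text
clock: 7.5
tool_pos: [0.5719, 0.2708, 0.1877]
tool_rot: [-0.002, 1.0, 0.015, 0.005]
wrist_force: [-0.7, 0.4, 1.6]
gripper_width: 0.0854
```

```bash
python3 p.py .526 -.0093 .18 1.8 10
python3 - <<'E'
from cell import *
from h import *
c=read_camera("wrist");cv2.imwrite("pics/w4.png",c["image"])
E
```

```text
pos [0.5719 0.2708 0.1877] yaw 1.77 zaxis [ 0.01    0.0041 -0.9999] | per row x -5.46 y 27.85 z 0.77 rz -0.0000 n=10; total x -54.6 y 278.5 z 7.7 F [-0.7  0.4  1.6] t 7.5 w 0.0854
```

View pics/w4.png

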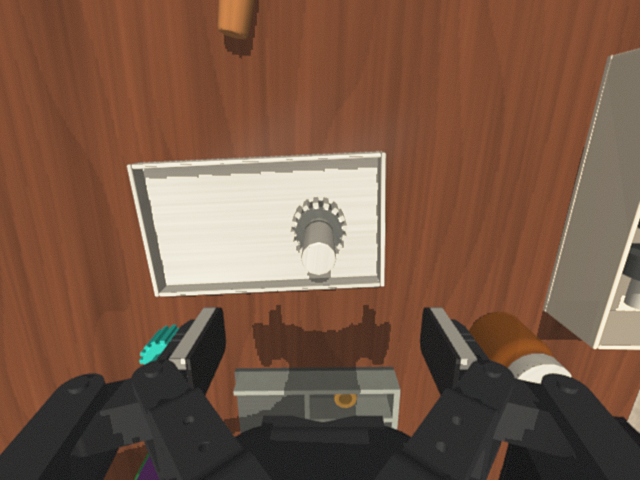

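Request:
send_rows(deltas="-3 15 0 0 0 0 1;-6 30 0 0 0 0 1;-7 36 0 0 0 0 1;-7 36 0 0 0 0 1;-7 36 0 0 0 0 1;-7 36 0 0 0 0 1;-7 36 0 0 0 0 1;-5 30 0 0 0 0 1;-3 15 0 0 0 0 1;-1 8 0 0 0 0 1;0 0 0 0 0 0 1;0 0 0 0 0 0 1")

```text
clock: 8.55
tool_pos: [0.5255, -0.0091, 0.1791]
tool_rot: [-0.0, 1.0, 0.015, -0.001]
wrist_force: [-0.4, 0.8, 0.7]
gripper_width: 0.0856
```

```bash
python3 p.py .5259 -.0093 .06 1.8 1
python3 - <<'E'
from cell import *
from h import *
c=read_camera("wrist");cv2.imwrite("pics/w5.png",c["image"])
W=cloud(c);p=(.526,-.0093,.091)
m=(np.hypot(W[...,0]-p[0],W[...,1]-p[1])<.03)&(abs(W[...,2]-p[2])<.006)
w=W[m];print(len(w),((w.max(0)+w.min(0))/2).round(4));plan(state(),(.526,-.0093,.06),1.8,1)
E
```

```text
pos [ 0.5255 -0.0091  0.1791] yaw 1.76 zaxis [-1.e-03  7.e-04 -1.e+00] | per row x 0.38 y 0.22 z 119.12 rz -0.0008 n=1; total x 0.4 y 0.2 z 119.1 F [-0.4  0.8  0.7] t 8.55 w 0.0856
1397 [ 0.5258 -0.0093  0.0885]
pos [ 0.5256 -0.0086  0.1793] yaw 1.82 zaxis [-8.e-04  7.e-04 -1.e+00] | per row x 0.34 y 0.74 z 119.27 rz 0.0003 n=1; total x 0.3 y 0.7 z 119.3 F [-0.4  0.8 -0.5] t 8.6 w 0.0854
```

Request:
send_rows(deltas="0.3 0.5 15 0 0 0 1;0 0 27 0 0 0 1;0 0 30 0 0 0 1;0 0 25 0 0 0 1;0 0 14 0 0 0 1;0 0 6 0 0 0 1;0 0 2 0 0 0 1;0 0 0 0 0 0 1;0 0 0 0 0 0 1")

```text
clock: 9.35
tool_pos: [0.5269, -0.0096, 0.0623]
tool_rot: [0.0, 1.0, 0.016, 0.001]
wrist_force: [0.8, -1.0, 0.7]
gripper_width: 0.0856
```

Request:
send_rows(deltas="0 0 0 0 0 0 0;0 0 0 0 0 0 0;0 0 0 0 0 0 0;0 0 0 0 0 0 0;0 0 0 0 0 0 0;0 0 0 0 0 0 0;0 0 0 0 0 0 0;0 0 0 0 0 0 0;0 0 0 0 0 0 0")

```text
clock: 10.1
tool_pos: [0.526, -0.0101, 0.0613]
tool_rot: [0.0, 1.0, 0.015, 0.0]
wrist_force: [-3.0, -0.3, 6.2]
gripper_width: 0.0291
```

```bash
python3 p.py .470 .261 .17 1.8 10
python3 - <<'E'
from cell import *
from h import *
c=read_camera("wrist");cv2.imwrite("pics/w6.png",c["image"])
E
```

```text
pos [ 0.526  -0.0101  0.0613] yaw 1.77 zaxis [ 3.e-04 -2.e-04 -1.e+00] | per row x -4.76 y -27.27 z -10.87 rz -0.0000 n=10; total x -47.6 y -272.7 z -108.7 F [-3.  -0.3  6.2] t 10.1 w 0.0291
```

View pics/w6.png

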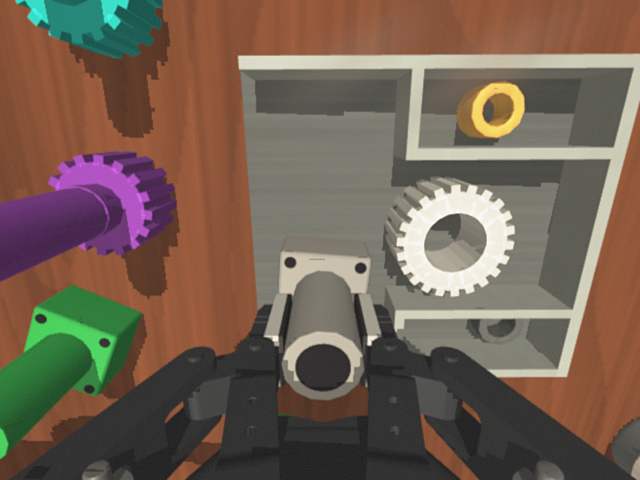

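Request:
send_rows(deltas="0 0 -10 0 0 0 0;0 0 -22 0 0 0 0;0 0 -28 0 0 0 0;0 0 -28 0 0 0 0;0 0 -20 0 0 0 0;0 0 -7 0 0 0 0;0 0 0 0 0 0 0")

```text
clock: 10.73
tool_pos: [0.5268, -0.01, 0.1776]
tool_rot: [0.0, 1.0, 0.016, 0.002]
wrist_force: [-0.9, -0.7, -3.3]
gripper_width: 0.0288
```

Request:
send_rows(deltas="-3 -15 0 0 0 0 0;-5 -29 0 0 0 0 0;-6 -36 0 0 0 0 0;-6 -36 0 0 0 0 0;-6 -36 0 0 0 0 0;-6 -36 0 0 0 0 0;-6 -36 0 0 0 0 0;-5 -26 0 0 0 0 0;-3 -15 0 0 0 0 0;-1.5 -7.3 0 0 0 0 0;0 0 0 0 0 0 0;0 0 0 0 0 0 0")

```text
clock: 11.73
tool_pos: [0.4698, 0.26, 0.1742]
tool_rot: [0.001, 1.0, 0.016, -0.001]
wrist_force: [-0.4, -0.7, -2.5]
gripper_width: 0.0287
```

```bash
python3 p.py .470 .261 .06 1.8 10
python3 - <<'E'
from cell import *
from h import *
c=read_camera("wrist");cv2.imwrite("pics/w7.png",c["image"])
E
```

```text
pos [0.4698 0.26   0.1742] yaw 1.79 zaxis [-0.002  -0.0017 -1.    ] | per row x 0.03 y -0.10 z 11.42 rz -0.0000 n=10; total x 0.3 y -1.0 z 114.2 F [-0.4 -0.7 -2.5] t 11.73 w 0.0287
```

View pics/w7.png

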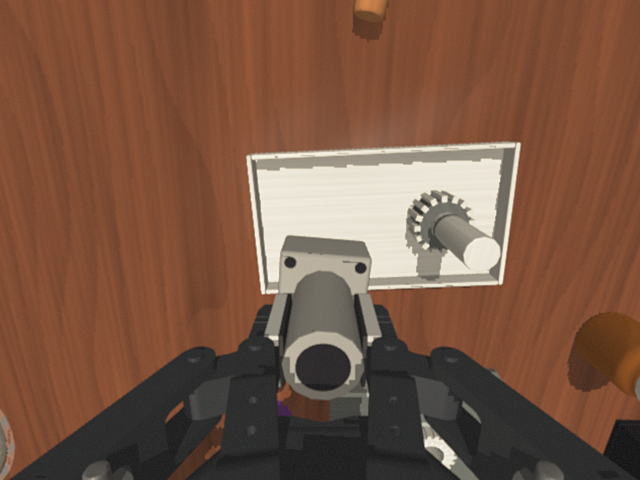

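Request:
send_rows(deltas="0 0 12 0 0 0 0;0 0 26 0 0 0 0;0 0 28 0 0 0 0;0 0 25 0 0 0 0;0 0 14 0 0 0 0;0 0 6 0 0 0 0;0 0 3 0 0 0 0;0 0 1 0 0 0 0;0 0 0 0 0 0 0;0 0 0.5 0 0 0 0;0 0 0 0 0 0 0")

```text
clock: 12.7
tool_pos: [0.4708, 0.261, 0.0616]
tool_rot: [-0.0, 1.0, 0.015, 0.001]
wrist_force: [0.0, -0.5, -3.5]
gripper_width: 0.0288
```

Request:
send_rows(deltas="0 0 0.5 0 0 0 0;0 0 0 0 0 0 0")

```text
clock: 12.87
tool_pos: [0.4703, 0.2609, 0.0603]
tool_rot: [-0.0, 1.0, 0.016, 0.0]
wrist_force: [0.1, -0.4, -3.9]
gripper_width: 0.0287
```

Request:
send_rows(deltas="0 0 0.6 0 0 0 0;0 0 0 0 0 0 0")

```text
clock: 13.03
tool_pos: [0.4701, 0.2608, 0.0594]
tool_rot: [-0.0, 1.0, 0.016, 0.0]
wrist_force: [-0.4, -0.1, -3.8]
gripper_width: 0.0289
```

Request:
send_rows(deltas="0 0 0.6 0 0 0 0;0 0 0 0 0 0 0")

```text
clock: 13.2
tool_pos: [0.4702, 0.2608, 0.0594]
tool_rot: [-0.0, 1.0, 0.016, 0.0]
wrist_force: [-1.4, -1.2, 0.8]
gripper_width: 0.0289
```

Request:
send_rows(deltas="0 0 0 0 0 0 0.6;0 0 0 0 0 0 1;0 0 0 0 0 0 1;0 0 0 0 0 0 1;0 0 0 0 0 0 1;0 0 -10 0 0 0 1;0 0 -25 0 0 0 1;0 0 -35 0 0 0 1;0 0 -35 0 0 0 1;0 0 -20 0 0 0 1;0 0 -5 0 0 0 1;0 0 0 0 0 0 1")

```text
clock: 14.2
tool_pos: [0.4709, 0.2611, 0.1915]
tool_rot: [-0.001, 1.0, 0.015, 0.002]
wrist_force: [0.4, 0.3, -1.0]
gripper_width: 0.0857
```

```bash
python3 p.py .588 .0207 .188 1.8 9
python3 - <<'E'
from cell import *
from h import *
c=read_camera("wrist");cv2.imwrite("pics/w8.png",c["image"])
E
```

```text
pos [0.4709 0.2611 0.1915] yaw 1.77 zaxis [ 0.0044  0.0021 -1.    ] | per row x 12.17 y 27.10 z 0.39 rz -0.0000 n=9; total x 109.5 y 243.9 z 3.5 F [ 0.4  0.3 -1. ] t 14.2 w 0.0857
```

View pics/w8.png

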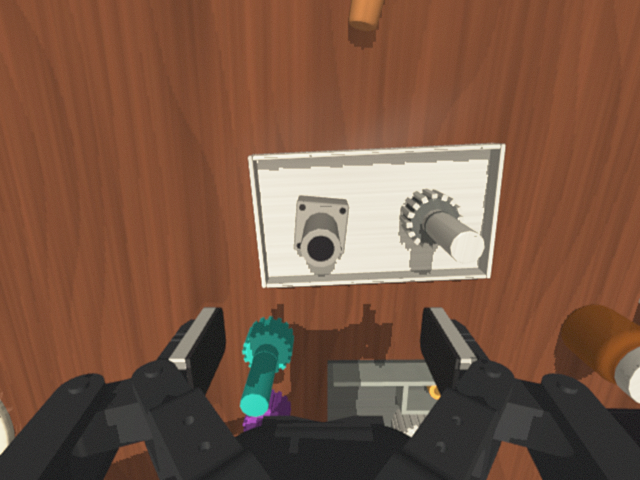

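Both stand upright in the tray: the carrier top is at (321,248), the shaft top at (465,246). Now to the gear.

Request:
send_rows(deltas="6 13 0 0 0 0 1;12 26 0 0 0 0 1;16 36 0 0 0 0 1;16 36 0 0 0 0 1;16 36 0 0 0 0 1;16 36 0 0 0 0 1;14 30 0 0 0 0 1;8 18 0 0 0 0 1;4 9 0 0 0 0 1;2 4 0 0 0 0 1;0 0 0 0 0 0 1;0 0 0 0 0 0 1")

```text
clock: 15.25
tool_pos: [0.587, 0.0213, 0.1878]
tool_rot: [-0.0, 1.0, 0.016, -0.001]
wrist_force: [-0.1, 0.7, -0.0]
gripper_width: 0.0854
```

Run:
```python
from cell import *
from h import *
c=read_camera("wrist");cv2.imwrite("pics/w9.png",c["image"])
W=cloud(c);p=(.588,.0207,.038)
for zc in(.036,.038):
    m=(np.hypot(W[...,0]-p[0],W[...,1]-p[1])<.033)&(abs(W[...,2]-zc)<.004)
    w=W[m];print(len(w),w.mean(0).round(4),((w.max(0)+w.min(0))/2).round(4),np.ptp(w,0).round(3))
plan(state(),p,1.8,1)
```

```text
2127 [0.5888 0.0229 0.0365] [0.5888 0.022  0.0354] [0.056 0.056 0.007]
2041 [0.5887 0.0228 0.0367] [0.5888 0.022  0.0364] [0.056 0.056 0.005]
pos [0.5871 0.0216 0.1882] yaw 1.86 zaxis [-8.e-04  5.e-04 -1.e+00] | per row x 0.90 y 0.91 z 150.20 rz 0.0011 n=1; total x 0.9 y 0.9 z 150.2 F [0.3 0.  0. ] t 15.3 w 0.0854
```

View pics/w9.png

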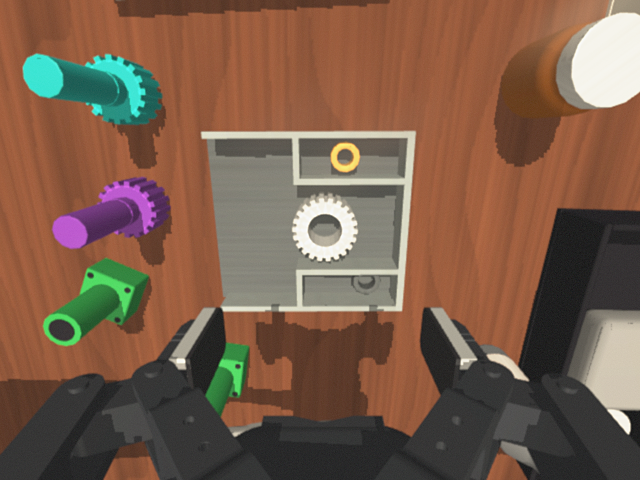

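Request:
send_rows(deltas="1.4 0 15 0 0 0 1;0 0 28 0 0 0 1;0 0 32 0 0 0 1;0 0 32 0 0 0 1;0 0 22 0 0 0 1;0 0 13 0 0 0 1;0 0 8 0 0 0 1;0 0 4 0 0 0 1;0 0 0 0 0 0 1;0 0 0 0 0 0 1")

```text
clock: 16.13
tool_pos: [0.5899, 0.0205, 0.0363]
tool_rot: [0.0, 1.0, 0.016, 0.001]
wrist_force: [0.3, 0.3, 0.3]
gripper_width: 0.0851
```

Run:
```python
from cell import *
from h import *
c=read_camera("wrist");cv2.imwrite("pics/w10.png",c["image"])
plan(state(),(.5885,.0215,.019),1.8,1)
```

```text
pos [0.5901 0.0204 0.0366] yaw 1.79 zaxis [ 0.0031 -0.     -1.    ] | per row x -1.52 y -1.15 z 17.60 rz -0.0002 n=1; total x -1.5 y -1.1 z 17.6 F [0.2 0.2 0.5] t 16.18 w 0.0855
```

View pics/w10.png

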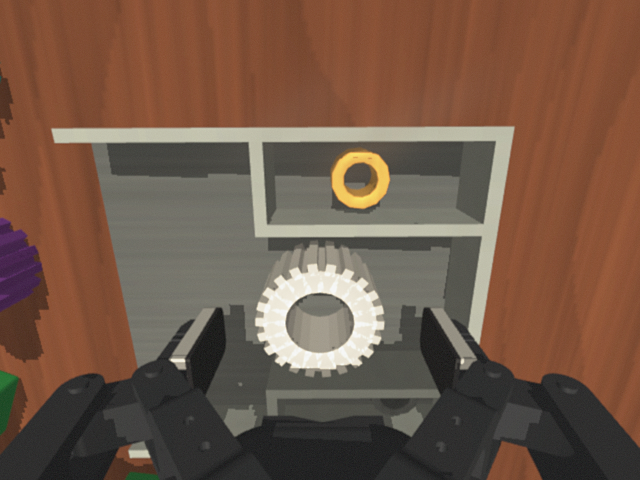

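Request:
send_rows(deltas="0 -0.5 7 0 0 0 1;0 0 5 0 0 0 1;0 0 3 0 0 0 1;0 0 0 0 0 0 1;0 0 0 0 0 0 1")

```text
clock: 16.6
tool_pos: [0.5886, 0.0207, 0.0191]
tool_rot: [-0.0, 1.0, 0.015, -0.0]
wrist_force: [0.4, 0.2, -0.1]
gripper_width: 0.0855
```

```bash
python3 p.py .5885 .0215 .019 1.8 1
```

```text
pos [0.5886 0.0207 0.0191] yaw 1.77 zaxis [-0.001  0.    -1.   ] | per row x -0.10 y -0.79 z 0.07 rz -0.0005 n=1; total x -0.1 y -0.8 z 0.1 F [ 0.4  0.2 -0.1] t 16.6 w 0.0855
```

Request:
send_rows(deltas="0 -0.5 0 0 0 0 0;0 0 0 0 0 0 0;0 0 0 0 0 0 0;0 0 0 0 0 0 0;0 0 0 0 0 0 0;0 0 0 0 0 0 0;0 0 0 0 0 0 0;0 0 0 0 0 0 0")

```text
clock: 17.27
tool_pos: [0.5891, 0.0213, 0.0204]
tool_rot: [0.0, 1.0, 0.015, 0.0]
wrist_force: [-2.9, -0.0, 5.8]
gripper_width: 0.055
```

```bash
python3 p.py .529 -.290 .15 1.8 12
```

```text
pos [0.5891 0.0213 0.0204] yaw 1.78 zaxis [ 7.e-04 -0.e+00 -1.e+00] | per row x -5.82 y 25.77 z -10.80 rz -0.0000 n=12; total x -69.8 y 309.2 z -129.6 F [-2.9 -0.   5.8] t 17.27 w 0.055
```

Request:
send_rows(deltas="0 0 -10 0 0 0 0;0 0 -22 0 0 0 0;0 0 -30 0 0 0 0;0 0 -30 0 0 0 0;0 0 -25 0 0 0 0;0 0 -13 0 0 0 0;-3 13 0 0 0 0 0;-6 26 0 0 0 0 0;-8 36 0 0 0 0 0;-8 36 0 0 0 0 0;-8 36 0 0 0 0 0;-8 36 0 0 0 0 0")

```text
clock: 18.27
tool_pos: [0.5519, -0.1647, 0.1469]
tool_rot: [-0.001, 1.0, 0.016, -0.002]
wrist_force: [1.4, 0.6, -3.9]
gripper_width: 0.0548
```

Request:
send_rows(deltas="-8 36 0 0 0 0 0;-8 36 0 0 0 0 0;-6 27 0 0 0 0 0;-4 16 0 0 0 0 0;-2 8 0 0 0 0 0;-1 3 0 0 0 0 0;0 0 0 0 0 0 0;0 0 0 0 0 0 0;0 0 0 0 0 0 0")

```text
clock: 19.02
tool_pos: [0.5289, -0.2884, 0.1493]
tool_rot: [-0.0, 1.0, 0.016, -0.0]
wrist_force: [-1.1, 0.3, -3.8]
gripper_width: 0.055
```

Run:
```python
from cell import *
from h import *
c=read_camera("wrist");cv2.imwrite("pics/w11.png",c["image"]);np.savez("w11.npz",**c)
plan(state(),(.5285,-.2897,.034),1.8,1)
c=read_camera("scene");np.savez("s1.npz",**c)
a=c["image"][205:315,115:215];cv2.imwrite("pics/s1.png",cv2.resize(a,None,fx=5,fy=5,interpolation=cv2.INTER_CUBIC))
```

```text
pos [ 0.529  -0.2885  0.1495] yaw 1.88 zaxis [ 1.e-04  3.e-04 -1.e+00] | per row x -0.50 y 1.18 z 115.53 rz 0.0013 n=1; total x -0.5 y 1.2 z 115.5 F [-0.1 -0.7 -4.1] t 19.07 w 0.0548
```

View pics/w11.png

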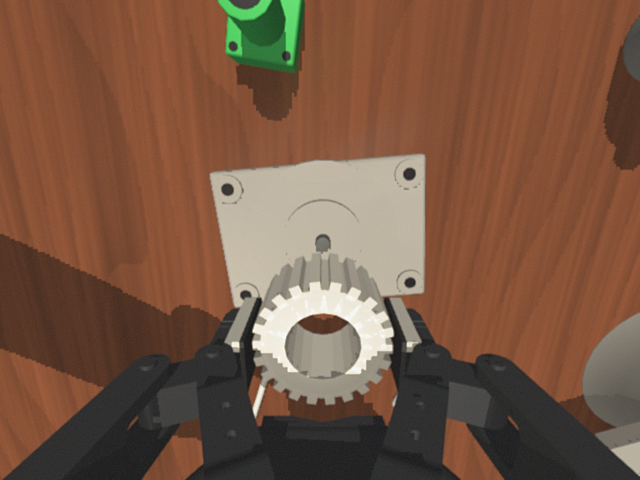

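Run:
```python
from h import *
c=np.load("scene0.npz")
a=c["image"][205:315,115:215];cv2.imwrite("pics/s0c.png",cv2.resize(a,None,fx=5,fy=5,interpolation=cv2.INTER_CUBIC))
```

```text
(no output)
```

View pics/s0c.png

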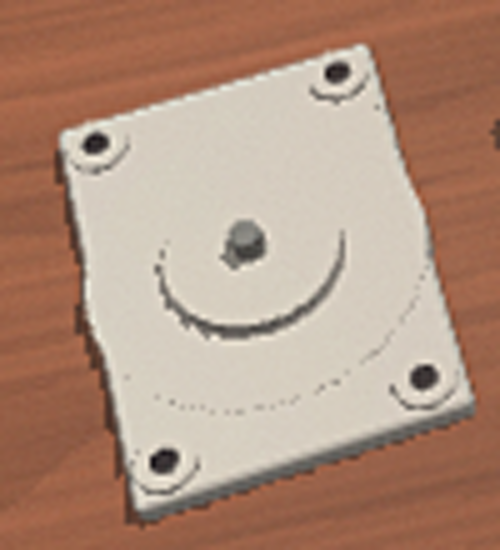

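Run:
```python
from h import *
c=np.load("w11.npz");print("wrist spigot",pix(c,323,240,.032),"boltsmean",np.mean([pix(c,u,v,.015) for u,v in((228,190),(409,174),(410,283),(246,296))],0), "gear bore",pix(c,323,336,.166))
c=np.load("scene0.npz");print("scene",pix(c,115+246/5,205+232/5,.032),np.mean([pix(c,115+u/5,205+v/5,.015) for u,v in((96,144),(337,72),(425,376),(164,461))],0))
```

```text
wrist spigot [ 0.52950789 -0.28599184  0.032     ] boltsmean [ 0.52955787 -0.29010174  0.015     ] gear bore [ 0.52930759 -0.28267353  0.166     ]
scene [ 0.53050609 -0.28835586  0.032     ] [ 0.5303104  -0.28939583  0.015     ]
```

Request:
send_rows(deltas="0.3 1 12 0 0 0 0;0 0 25 0 0 0 0;0 0 27 0 0 0 0;0 0 24 0 0 0 0;0 0 12 0 0 0 0;0 0 6 0 0 0 0;0 0 4 0 0 0 0;0 0 0 0 0 0 0;0 0 0 0 0 0 0")

```text
clock: 19.87
tool_pos: [0.5297, -0.2912, 0.0412]
tool_rot: [0.001, 1.0, 0.016, 0.001]
wrist_force: [0.3, 0.7, -4.1]
gripper_width: 0.0548
```

Run:
```python
from cell import *
from h import *
c=read_camera("wrist");cv2.imwrite("pics/w12.png",c["image"])
plan(state(),(.5293,-.2895,.0335),1.8,1)
```

```text
pos [ 0.5298 -0.2913  0.0415] yaw 1.78 zaxis [ 0.0026 -0.0016 -1.    ] | per row x -0.43 y -1.82 z 8.00 rz -0.0003 n=1; total x -0.4 y -1.8 z 8.0 F [ 0.4 -0.1 -4.3] t 19.92 w 0.0548
```

View pics/w12.png

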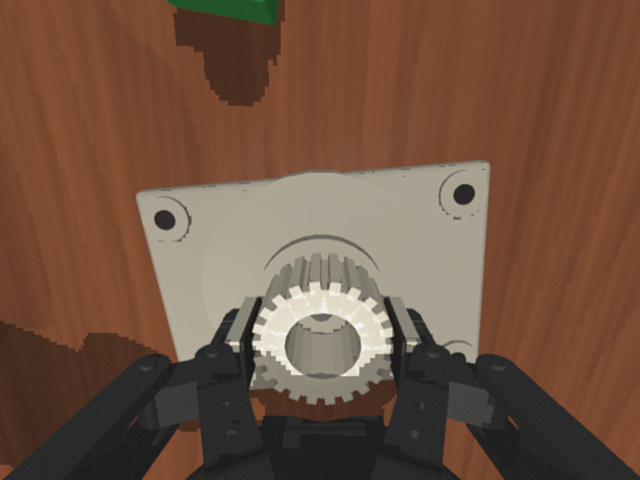

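Request:
send_rows(deltas="0 -0.5 2 0 0 0 0;0 0 1 0 0 0 0;0 0 1 0 0 0 0;0 0 0 0 0 0 0;0 0 0 0 0 0 0")

```text
clock: 20.33
tool_pos: [0.5288, -0.2902, 0.0356]
tool_rot: [-0.0, 1.0, 0.016, -0.0]
wrist_force: [0.3, -0.2, -4.2]
gripper_width: 0.055
```

```bash
python3 p.py .5293 -.2895 .0335 1.8 1
```

```text
pos [ 0.5288 -0.2902  0.0356] yaw 1.78 zaxis [-1.e-04  1.e-04 -1.e+00] | per row x 0.51 y -0.69 z 2.06 rz -0.0004 n=1; total x 0.5 y -0.7 z 2.1 F [ 0.3 -0.2 -4.2] t 20.33 w 0.055
```

Request:
send_rows(deltas="0.5 -0.5 0.7 0 0 0 0;0 0 0 0 0 0 0")

```text
clock: 20.5
tool_pos: [0.5294, -0.2896, 0.0348]
tool_rot: [-0.0, 1.0, 0.016, -0.0]
wrist_force: [-1.1, 0.3, -3.7]
gripper_width: 0.0551
```

Request:
send_rows(deltas="0 0 0.7 0 0 0 0;0 0 0 0 0 0 0")

```text
clock: 20.67
tool_pos: [0.5294, -0.2897, 0.0344]
tool_rot: [0.0, 1.0, 0.016, 0.0]
wrist_force: [-0.2, 1.4, -1.7]
gripper_width: 0.0553
```

Request:
send_rows(deltas="0 0 0.5 0 0 0 0;0 0 0 0 0 0 0")

```text
clock: 20.83
tool_pos: [0.5295, -0.2897, 0.0344]
tool_rot: [0.0, 1.0, 0.016, 0.0]
wrist_force: [-0.8, 1.6, 1.8]
gripper_width: 0.0547
```

Contact on the boss. Release and rise.

Request:
send_rows(deltas="0 0 0 0 0 0 0.8;0 0 0 0 0 0 1;0 0 0 0 0 0 1;0 0 0 0 0 0 1;0 0 0 0 0 0 1;0 0 -10 0 0 0 1;0 0 -25 0 0 0 1;0 0 -35 0 0 0 1;0 0 -35 0 0 0 1;0 0 -25 0 0 0 1;0 0 -15 0 0 0 1;0 0 0 0 0 0 1")

```text
clock: 21.83
tool_pos: [0.5309, -0.2907, 0.1851]
tool_rot: [0.003, 1.0, 0.016, 0.004]
wrist_force: [0.2, -0.4, 0.5]
gripper_width: 0.086
```

Run:
```python
from cell import *
from h import *
c=read_camera("wrist");cv2.imwrite("pics/w13.png",c["image"])
W=cloud(c);p=(.5293,-.2895)
m=(np.hypot(W[...,0]-p[0],W[...,1]-p[1])<.034)&(abs(W[...,2]-.052)<.006);w=W[m]
print(((w.max(0)+w.min(0))/2).round(4),np.ptp(w,0),w.mean(0))
plan(state(),(.4702,.2608,.18),1.8,20)
c=read_camera("scene")
a=c["image"][205:315,115:215];cv2.imwrite("pics/s2.png",cv2.resize(a,None,fx=5,fy=5,interpolation=cv2.INTER_CUBIC))
```

```text
[ 0.5301 -0.2892  0.0495] [0.05523157 0.05571627 0.00696876] [ 0.52982668 -0.28805593  0.05050715]
pos [ 0.5302 -0.2903  0.1819] yaw 1.78 zaxis [ 0.0046 -0.0029 -1.    ] | per row x -2.14 y -27.63 z 0.10 rz -0.0000 n=20; total x -42.8 y -552.7 z 1.9 F [-0.4 -0.2 -0.8] t 21.88 w 0.0854
```

View pics/w13.png

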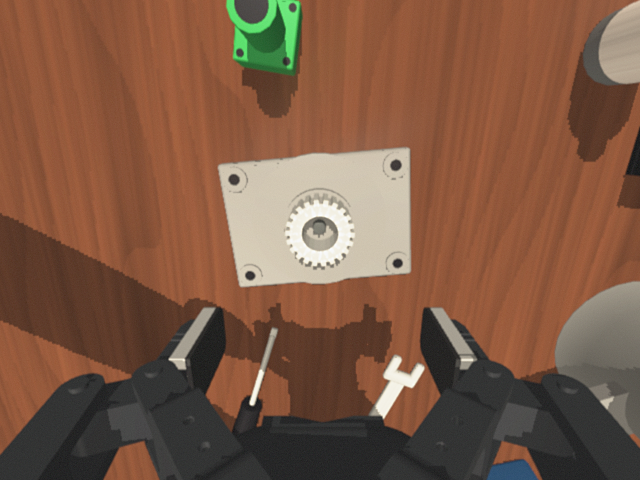

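View pics/s2.png

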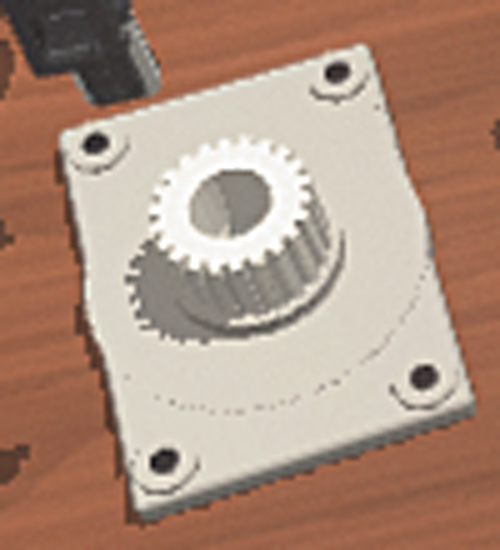

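Request:
send_rows(deltas="1 -12 0 0 0 0 1;3 -26 0 0 0 0 1;4 -36 0 0 0 0 1;4 -38 0 0 0 0 1;4 -38 0 0 0 0 1;4 -38 0 0 0 0 1;4 -38 0 0 0 0 1;4 -38 0 0 0 0 1;4 -38 0 0 0 0 1;4 -38 0 0 0 0 1;4 -38 0 0 0 0 1;4 -38 0 0 0 0 1")

```text
clock: 22.93
tool_pos: [0.5588, 0.13, 0.1763]
tool_rot: [0.0, 1.0, 0.016, -0.002]
wrist_force: [1.3, -0.3, -0.3]
gripper_width: 0.0851
```

Request:
send_rows(deltas="4 -38 0 0 0 0 1;4 -38 0 0 0 0 1;3 -30 0 0 0 0 1;2 -20 0 0 0 0 1;1 -10 0 0 0 0 1;0 -6 0 0 0 0 1;0 0 0 0 0 0 1;0 0 0 0 0 0 1;0 0 0 0 0 0 1")

```text
clock: 23.68
tool_pos: [0.5701, 0.2685, 0.1786]
tool_rot: [0.0, 1.0, 0.015, -0.0]
wrist_force: [-0.8, -0.7, -0.5]
gripper_width: 0.0852
```

Run:
```python
from cell import *
from h import *
c=read_camera("wrist");W=cloud(c);p=(.5702,.2702,.104)
m=(np.hypot(W[...,0]-p[0],W[...,1]-p[1])<.03)&(abs(W[...,2]-p[2])<.006);w=W[m]
print(len(w),((w.max(0)+w.min(0))/2).round(4))
plan(state(),(.5702,.2702,.0705),1.8,1)
```

```text
998 [0.5701 0.2705 0.1015]
pos [0.5702 0.2685 0.1788] yaw 1.68 zaxis [ 1.e-04 -3.e-04 -1.e+00] | per row x 0.04 y -1.74 z 108.28 rz -0.0021 n=1; total x 0.0 y -1.7 z 108.3 F [0.2 0.4 0.5] t 23.73 w 0.0856
```

Request:
send_rows(deltas="0 -1.7 12 0 0 0 1;0 0 25 0 0 0 1;0 0 28 0 0 0 1;0 0 24 0 0 0 1;0 0 12 0 0 0 1;0 0 5 0 0 0 1;0 0 2 0 0 0 1;0 0 0 0 0 0 1;0 0 0 0 0 0 1;0 0 0 0 0 0 1")

```text
clock: 24.57
tool_pos: [0.5709, 0.2719, 0.0727]
tool_rot: [-0.001, 1.0, 0.015, 0.002]
wrist_force: [0.0, -0.3, -0.8]
gripper_width: 0.0855
```

Request:
send_rows(deltas="0 0 0 0 0 0 0;0 0 0 0 0 0 0;0 0 0 0 0 0 0;0 0 0 0 0 0 0;0 0 0 0 0 0 0;0 0 0 0 0 0 0;0 0 0 0 0 0 0;0 0 0 0 0 0 0;0 0 0 0 0 0 0;0 0 0 0 0 0 0")

```text
clock: 25.4
tool_pos: [0.57, 0.2716, 0.071]
tool_rot: [-0.0, 1.0, 0.016, 0.0]
wrist_force: [-1.5, -0.6, 2.1]
gripper_width: 0.0226
```

Request:
send_rows(deltas="0 0 -10 0 0 0 0;0 0 -22 0 0 0 0;0 0 -28 0 0 0 0;0 0 -25 0 0 0 0;0 0 -15 0 0 0 0;0 0 -5 0 0 0 0;0 0 0 0 0 0 0")

```text
clock: 25.98
tool_pos: [0.5704, 0.2716, 0.1769]
tool_rot: [-0.0, 1.0, 0.015, 0.001]
wrist_force: [-0.1, 0.7, -5.0]
gripper_width: 0.0225
```

Request:
send_rows(deltas="-3 12 0 0 0 0 0;-6 25 0 0 0 0 0;-8 31 0 0 0 0 0;-8 31 0 0 0 0 0;-8 31 0 0 0 0 0;-8 31 0 0 0 0 0;-7 27 0 0 0 0 0;-4 16 0 0 0 0 0;-2 9 0 0 0 0 0;-1.2 4.2 0 0 0 0 0;0 0 0 0 0 0 0;0 0 0 0 0 0 0")

```text
clock: 26.98
tool_pos: [0.5214, 0.0533, 0.1749]
tool_rot: [-0.0, 1.0, 0.016, -0.001]
wrist_force: [-0.8, -0.9, -4.9]
gripper_width: 0.0226
```

```bash
python3 p.py .5217 .0528 .073 1.8 1
python3 - <<'E'
from cell import *
from h import *
c=read_camera("wrist");cv2.imwrite("pics/w14.png",c["image"])
E
```

```text
pos [0.5214 0.0533 0.1749] yaw 1.80 zaxis [-1.1e-03  6.0e-04 -1.0e+00] | per row x 0.31 y 0.50 z 101.93 rz -0.0000 n=1; total x 0.3 y 0.5 z 101.9 F [-0.8 -0.9 -4.9] t 26.98 w 0.0226
```

View pics/w14.png

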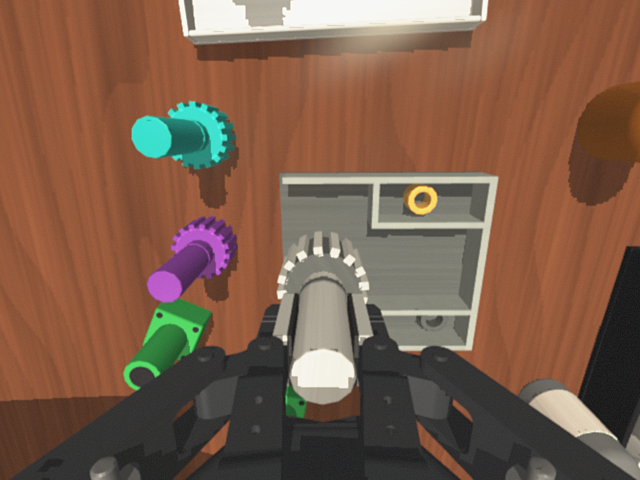

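Lower 98 mm, then check the settled pose.

Request:
send_rows(deltas="0.2 0.3 12 0 0 0 0;0 0 25 0 0 0 0;0 0 27 0 0 0 0;0 0 20 0 0 0 0;0 0 9 0 0 0 0;0 0 4 0 0 0 0;0 0 1 0 0 0 0;0 0 0 0 0 0 0;0 0 0 0 0 0 0;0 0 0 0 0 0 0;0 0 0 0 0 0 0;0 0 0 0 0 0 0")

```text
clock: 28.03
tool_pos: [0.5221, 0.0524, 0.0785]
tool_rot: [0.0, 1.0, 0.015, 0.001]
wrist_force: [-0.4, 0.9, -5.1]
gripper_width: 0.0228
```

```bash
python3 p.py .5217 .0528 .073 1.8 1
```

```text
pos [0.5221 0.0524 0.0785] yaw 1.77 zaxis [ 0.0014  0.     -1.    ] | per row x -0.41 y -0.45 z 5.52 rz -0.0005 n=1; total x -0.4 y -0.4 z 5.5 F [-0.4  0.9 -5.1] t 28.03 w 0.0228
```

Request:
send_rows(deltas="-0.3 -0.4 2 0 0 0 0;0 0 1.5 0 0 0 0;0 0 0 0 0 0 0;0 0 0 0 0 0 0;0 0 0 0 0 0 0")

```text
clock: 28.45
tool_pos: [0.5214, 0.0528, 0.0741]
tool_rot: [0.0, 1.0, 0.015, -0.0]
wrist_force: [0.3, -0.6, -5.6]
gripper_width: 0.0226
```

Request:
send_rows(deltas="0 0 0.6 0 0 0 0;0 0 0 0 0 0 0")

```text
clock: 28.62
tool_pos: [0.5214, 0.0528, 0.0735]
tool_rot: [-0.0, 1.0, 0.015, -0.0]
wrist_force: [-1.2, -0.8, -4.8]
gripper_width: 0.0224
```

Request:
send_rows(deltas="0.2 0 0.6 0 0 0 0;0 0 0 0 0 0 0")

```text
clock: 28.78
tool_pos: [0.5217, 0.0528, 0.0729]
tool_rot: [0.0, 1.0, 0.015, 0.0]
wrist_force: [0.0, -0.2, -4.5]
gripper_width: 0.0228
```

Request:
send_rows(deltas="0 0 0.4 0 0 0 0;0 0 0 0 0 0 0")

```text
clock: 28.95
tool_pos: [0.5217, 0.0528, 0.0729]
tool_rot: [0.0, 1.0, 0.016, 0.0]
wrist_force: [-0.4, -0.2, -2.7]
gripper_width: 0.0227
```

Request:
send_rows(deltas="0 0 0.3 0 0 0 0;0 0 0 0 0 0 0.6;0 0 0 0 0 0 1;0 0 0 0 0 0 1;0 0 0 0 0 0 1;0 0 0 0 0 0 1;0 0 -10 0 0 0 1;0 0 -25 0 0 0 1;0 0 -32 0 0 0 1;0 0 -30 0 0 0 1;0 0 -15 0 0 0 1;0 0 -5 0 0 0 1")

```text
clock: 29.95
tool_pos: [0.523, 0.0529, 0.1944]
tool_rot: [-0.0, 1.0, 0.016, 0.004]
wrist_force: [0.0, 0.2, -0.3]
gripper_width: 0.0853
```

Request:
send_rows(deltas="-3 -12 0 0 0 0 1;-5 -25 0 0 0 0 1;-7 -32 0 0 0 0 1;-7 -32 0 0 0 0 1;-7 -32 0 0 0 0 1;-6 -30 0 0 0 0 1;-5 -23 0 0 0 0 1;-3 -13 0 0 0 0 1;-2 -7 0 0 0 0 1;0 -3 0 0 0 0 1;0 0 0 0 0 0 1;0 0 0 0 0 0 1")

```text
clock: 30.95
tool_pos: [0.4704, 0.2594, 0.1889]
tool_rot: [0.0, 1.0, 0.015, -0.0]
wrist_force: [0.4, 0.9, -0.4]
gripper_width: 0.0854
```

Run:
```python
from cell import *
from h import *
c=read_camera("wrist");W=cloud(c);p=(.4702,.2608,.089)
cv2.imwrite("pics/w15.png",c["image"])
m=(np.hypot(W[...,0]-p[0],W[...,1]-p[1])<.03)&(abs(W[...,2]-p[2])<.006);w=W[m]
print(len(w),((w.max(0)+w.min(0))/2).round(4))
plan(state(),(.4702,.2608,.0593),1.8,1)
```

```text
1293 [0.4702 0.2619 0.0868]
pos [0.4706 0.2593 0.1891] yaw 1.69 zaxis [-1.e-04 -5.e-04 -1.e+00] | per row x -0.31 y -1.54 z 129.83 rz -0.0019 n=1; total x -0.3 y -1.5 z 129.8 F [ 0.9 -0.2  1.2] t 31.0 w 0.0854
```

View pics/w15.png

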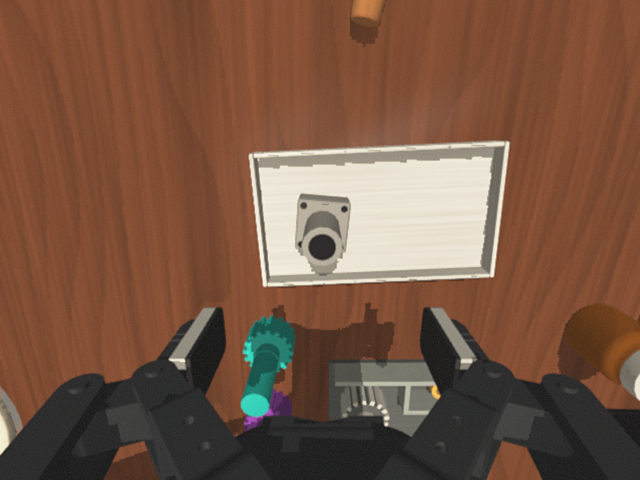

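Request:
send_rows(deltas="-0.3 -0.7 13 0 0 0 1;0 0 28 0 0 0 1;0 0 32 0 0 0 1;0 0 30 0 0 0 1;0 0 15 0 0 0 1;0 0 8 0 0 0 1;0 0 3.5 0 0 0 1;0 0 0 0 0 0 1;0 0 0 0 0 0 1;0 0 0 0 0 0 1;0 0 0 0 0 0 1")

```text
clock: 31.92
tool_pos: [0.4707, 0.2613, 0.0614]
tool_rot: [-0.001, 1.0, 0.015, 0.001]
wrist_force: [-0.8, -0.5, 0.5]
gripper_width: 0.0854
```

Request:
send_rows(deltas="0 0 0 0 0 0 0;0 0 0 0 0 0 0;0 0 0 0 0 0 0;0 0 0 0 0 0 0;0 0 0 0 0 0 0;0 0 0 0 0 0 0;0 0 0 0 0 0 0;0 0 0 0 0 0 0;0 0 0 0 0 0 0;0 0 0 0 0 0 0")

```text
clock: 32.75
tool_pos: [0.4699, 0.2611, 0.06]
tool_rot: [-0.0, 1.0, 0.016, 0.0]
wrist_force: [0.1, 0.5, 3.1]
gripper_width: 0.0288
```

Request:
send_rows(deltas="0 0 -12 0 0 0 0;0 0 -26 0 0 0 0;0 0 -32 0 0 0 0;0 0 -32 0 0 0 0;0 0 -20 0 0 0 0;0 0 -8 0 0 0 0;0 0 0 0 0 0 0")

```text
clock: 33.33
tool_pos: [0.4705, 0.2612, 0.1921]
tool_rot: [-0.001, 1.0, 0.015, 0.002]
wrist_force: [0.6, -0.3, -3.4]
gripper_width: 0.0284
```

Request:
send_rows(deltas="3 15 0 0 0 0 0;5 29 0 0 0 0 0;6 36 0 0 0 0 0;6 36 0 0 0 0 0;6 36 0 0 0 0 0;6 36 0 0 0 0 0;6 36 0 0 0 0 0;5 26 0 0 0 0 0;3 15 0 0 0 0 0;1.6 7.5 0 0 0 0 0;0 0 0 0 0 0 0;0 0 0 0 0 0 0")

```text
clock: 34.33
tool_pos: [0.5253, -0.0094, 0.1881]
tool_rot: [-0.0, 1.0, 0.015, -0.001]
wrist_force: [-0.1, -0.4, -3.1]
gripper_width: 0.0291
```

```bash
python3 p.py .526 -.0098 .0619 1.8 1
python3 - <<'E'
from cell import *
from h import *
c=read_camera("wrist");cv2.imwrite("pics/w16.png",c["image"])
W=cloud(c);p=(.522,.0515,.106)
m=(np.hypot(W[...,0]-p[0],W[...,1]-p[1])<.03)&(abs(W[...,2]-p[2])<.006);w=W[m]
print(len(w),((w.max(0)+w.min(0))/2).round(4))
E
```

```text
pos [ 0.5253 -0.0094  0.1881] yaw 1.76 zaxis [-2.8e-03  9.0e-04 -1.0e+00] | per row x 0.72 y 0.43 z 126.24 rz -0.0006 n=1; total x 0.7 y 0.4 z 126.2 F [-0.1 -0.4 -3.1] t 34.33 w 0.0291
1150 [0.5223 0.0515 0.1038]
```

View pics/w16.png

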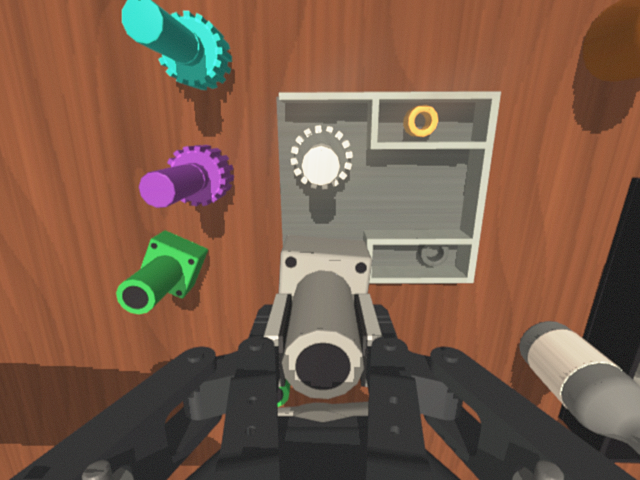

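Request:
send_rows(deltas="0.3 0.2 12 0 0 0 0;0 0 27 0 0 0 0;0 0 31 0 0 0 0;0 0 28 0 0 0 0;0 0 13 0 0 0 0;0 0 7 0 0 0 0;0 0 3 0 0 0 0;0 0 0 0 0 0 0;0 0 0 0 0 0 0;0 0 0 0 0 0 0;0 0 0 0 0 0 0;0 0 0 0 0 0 0")

```text
clock: 35.38
tool_pos: [0.5268, -0.0102, 0.0699]
tool_rot: [0.0, 1.0, 0.015, 0.001]
wrist_force: [0.1, 0.6, -3.4]
gripper_width: 0.0289
```

```bash
python3 p.py .526 -.0098 .0619 1.8 1
```

```text
pos [ 0.5268 -0.0102  0.0699] yaw 1.77 zaxis [ 1.9e-03 -1.0e-04 -1.0e+00] | per row x -0.76 y -0.41 z 8.02 rz -0.0005 n=1; total x -0.8 y -0.4 z 8.0 F [ 0.1  0.6 -3.4] t 35.38 w 0.0289
```

Request:
send_rows(deltas="0 0 3 0 0 0 0;0 0 2 0 0 0 0;0 0 1 0 0 0 0;0 0 0 0 0 0 0;0 0 0 0 0 0 0;0 0 0 0 0 0 0")

```text
clock: 35.88
tool_pos: [0.5262, -0.0101, 0.0627]
tool_rot: [-0.0, 1.0, 0.015, -0.0]
wrist_force: [1.4, -0.9, -3.2]
gripper_width: 0.0291
```

```bash
python3 p.py .526 -.0098 .0619 1.8 1
```

```text
pos [ 0.5262 -0.0101  0.0627] yaw 1.77 zaxis [-1.e-04  0.e+00 -1.e+00] | per row x -0.14 y -0.31 z 0.83 rz -0.0004 n=1; total x -0.1 y -0.3 z 0.8 F [ 1.4 -0.9 -3.2] t 35.88 w 0.0291
```

Request:
send_rows(deltas="-0.2 -0.3 0.5 0 0 0 0;0 0 0 0 0 0 0")

```text
clock: 36.05
tool_pos: [0.5259, -0.0098, 0.0623]
tool_rot: [-0.0, 1.0, 0.016, 0.0]
wrist_force: [0.2, 0.4, -3.5]
gripper_width: 0.0288
```

Request:
send_rows(deltas="0 0 0.5 0 0 0 0;0 0 0 0 0 0 0")

```text
clock: 36.22
tool_pos: [0.526, -0.0098, 0.0621]
tool_rot: [0.0, 1.0, 0.016, 0.0]
wrist_force: [-0.7, 0.6, -2.4]
gripper_width: 0.0288
```

Request:
send_rows(deltas="0 0 0.4 0 0 0 0;0 0 0 0 0 0 0")

```text
clock: 36.38
tool_pos: [0.526, -0.0098, 0.062]
tool_rot: [0.0, 1.0, 0.016, 0.0]
wrist_force: [-2.7, 0.6, 1.3]
gripper_width: 0.0286
```

Seated. Release, rise and move clear of the top camera's view.

Request:
send_rows(deltas="0 0 0 0 0 0 0.6;0 0 0 0 0 0 1;0 0 0 0 0 0 1;0 0 0 0 0 0 1;0 0 0 0 0 0 1;0 0 -10 0 0 0 1;0 0 -25 0 0 0 1;0 0 -35 0 0 0 1;0 0 -35 0 0 0 1;0 0 -35 0 0 0 1;0 0 -20 0 0 0 1;0 0 0 0 0 0 1")

```text
clock: 37.38
tool_pos: [0.5278, -0.0099, 0.229]
tool_rot: [0.001, 1.0, 0.016, 0.005]
wrist_force: [0.2, -0.1, 0.3]
gripper_width: 0.0854
```

Request:
send_rows(deltas="0 -15 0 0 0 0 1;0 -30 0 0 0 0 1;0 -38 0 0 0 0 1;0 -38 0 0 0 0 1;0 -38 0 0 0 0 1;0 -38 0 0 0 0 1;0 -30 0 0 0 0 1;0 -20 0 0 0 0 1;0 -10 0 0 0 0 1;0 0 0 0 0 0 1;0 0 0 0 0 0 1")

```text
clock: 38.3
tool_pos: [0.5179, 0.2466, 0.2211]
tool_rot: [0.0, 1.0, 0.016, -0.0]
wrist_force: [0.9, 0.2, -0.1]
gripper_width: 0.0851
```

Run:
```python
from cell import *
from h import *
for n,bxs in(("top",{"shaft":(265,262,310,300),"carrier":(305,260,340,296),"bottle":(355,100,405,165),"jar":(200,130,245,175),"cover":(430,212,524,320)}),("scene",{"shaft":(330,178,360,230),"carrier":(298,190,330,230),"bottle":(245,315,295,380),"jar":(425,280,470,325),"cover":(120,205,215,310)})):
    c=read_camera(n);W=cloud(c);cv2.imwrite(f"pics/{n}_end.png",c["image"]);np.savez(n+"_end.npz",**c)
    for k,(a,b,e,f) in bxs.items():
        w=W[b:f,a:e].reshape(-1,3);w=w[np.isfinite(w[:,2])];zt=np.percentile(w[:,2],99.5);m=w[w[:,2]>zt-.005]
        print(n,k,zt.round(4),m.mean(0).round(4),((m.max(0)+m.min(0))/2).round(4))
i=cv2.imread("pics/top_end.png")[190:315,240:365];cv2.imwrite("pics/rack_end.png",cv2.resize(i,None,fx=4.8,fy=4.8,interpolation=cv2.INTER_CUBIC))
print(state()["clock"],state()["tool_pos"])
```

```text
top shaft 0.1095 [0.5206 0.0503 0.107 ] [0.521  0.0503 0.1075]
top carrier 0.0948 [ 0.5253 -0.0102  0.0919] [ 0.525  -0.0105  0.0934]
top bottle 0.1522 [ 0.7678 -0.1393  0.1503] [ 0.7686 -0.1394  0.1511]
top jar 0.089 [0.7621 0.1478 0.0859] [0.7618 0.1476 0.0872]
top cover 0.0544 [ 0.528  -0.2901  0.0522] [ 0.5283 -0.2897  0.0535]
scene shaft 0.1083 [0.5245 0.0513 0.1064] [0.5238 0.0518 0.1063]
scene carrier 0.0941 [ 0.5283 -0.0096  0.0917] [ 0.5275 -0.0092  0.0923]
scene bottle 0.152 [ 0.7712 -0.1381  0.1503] [ 0.7708 -0.1382  0.1505]
scene jar 0.088 [0.7656 0.1485 0.0854] [0.7646 0.1489 0.0858]
scene cover 0.0541 [ 0.5318 -0.2892  0.0524] [ 0.531  -0.289   0.0525]
38.4 [0.51826539 0.24573752 0.22139094]
```

View pics/rack_end.png

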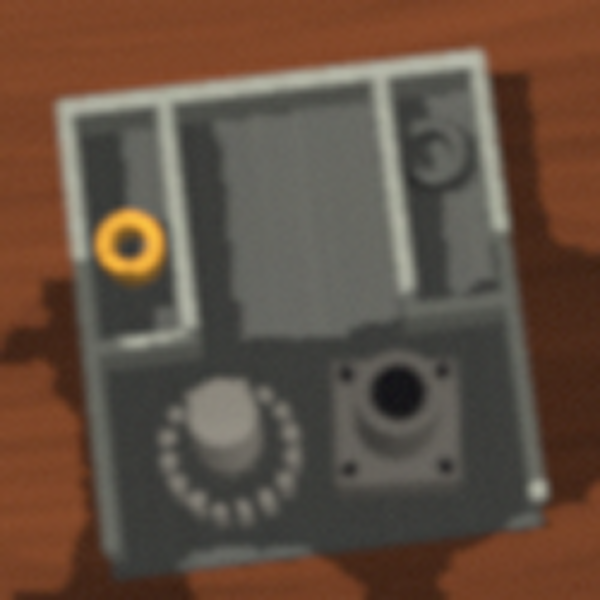

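View pics/scene_end.png

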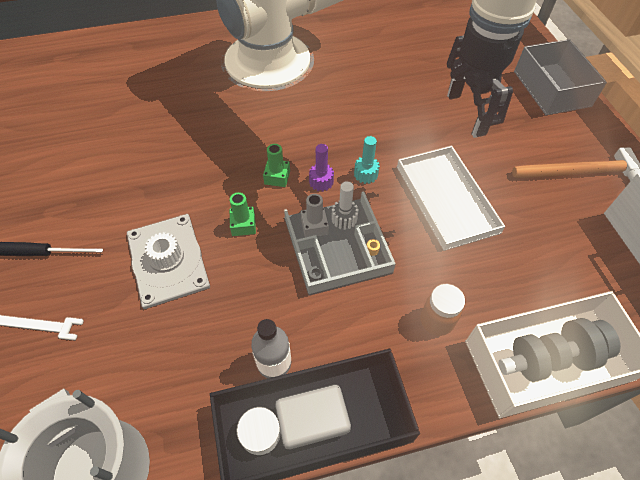

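```bash
python3 -c "
from cell import *
print(hand_in())"
```

```text
the job is handed in; nothing more can be done
None
```

The job is done and handed in at about 38 s of the 128 s allowed. I set the shaft and then the carrier upright in the tray. Then I seated the gear on the cover's boss over the spigot, and only after that put the shaft and the carrier back in the rack.

Last checks, from the top and scene cameras:
- **Gear:** its top is at 52 mm, which matches lying flat on the 20 mm boss. It is centred within about 2 mm of the boss, and the wrist camera showed the spigot inside the bore.
- **Shaft and carrier:** both stand upright in the rack. They are within about 1 mm of their starting spots, except that the scene camera put the shaft 1.4–2.1 mm off in x.
- **Oil bottle, jar and look-alikes:** the bottle and jar measure within 0.5 mm of where they were. The purple, turquoise and green parts look unmoved in the pictures.
- **Disagreement:** the top and scene cameras differ by about 3 mm in x throughout. I compared each camera only with its own starting picture for this reason.
- **Forces:** the wrist readings I saw stayed under 10 N, and no check failed.

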